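# Set the bearing nut of a bench potter's wheel and pin it

### The arm

A 7-joint arm with a two-finger parallel gripper is mounted at the origin on the work surface. World frame = base frame: x ahead of the robot, y to its left, z up, the work surface at z = 0. Lengths are in m, angles in rad, forces in N, time in s.
With the tool pointing down it reaches from about 0.4 to 0.9 m from the base axis. Payload 5.6 kg.
Tool frame: the origin (TCP) lies midway between the tips of the shut fingers; the grasp point (between the pads) lies 19 mm behind it; y points along the fingers, z is the direction in which the jaws open and shut, and the axes are right-handed (so a half turn about y gives the same grasp; the last joint's range is limited). The gripper opens to 92 mm and grips with 3 to 60 N. Pads are 20 mm wide; open, the fingers measure 128 mm over their backs; the gripper's body (75 mm by 189 mm) begins 69 mm behind the grasp point.
Start: joints at [1.069, 0.468, -0.012, 1.603, 0.006, 1.071, -0.056], TCP at [0.288, -0.583, 0.215] pointing down, gripper open.
Joint ranges: [-2.53, 2.53], [-0.31, 2.02], [-1.57, 1.55], [0.28, 2.44], [-1.29, 4.43], [0.15, 1.84], [-2.92, 2.92]. Speed limits (rad/s): [2.57, 2.57, 3.14, 3.14, 3.14, 3.14, 3.14].

### API

Orientations are given as a 3x3 rotation matrix whose columns are the frame's x, y, z axes.
In Python, from station import env, effector, solver, viewer, workorder, search_frame, tip_of gives the robot as it stands. Calls block until the motion is done:
- env.reach(position, orientation): joint-space move of the TCP to a pose.
- env.movel(position, frame=None, rate=0.15): straight line of the TCP; frame=None keeps the orientation; rate is the mean speed in m/s.
- env.goto_joints(angles): joint-space move.
- effector.release() and effector.grasp(squeeze=None): open the fingers fully, or close them until they stop; squeeze is the grip in N (None keeps the last).
- env.pause(seconds).
- solver.inverse_kinematics(position, orientation): joint angles nearest the present ones, or None.
- env.sense(): the state.
- viewer.read_camera(name): name is "scene" or "top" or "wrist"; returns (picture, depth): 400x640x3 uint8, red, green, blue; 400x640 float32, m along the optical axis (not along the pixel's ray), 0 where there is no reading.
- viewer.camera_info(name): a dict with "intrinsics" (3x3 intrinsics, pixels), "dist_coeffs" ([k1, k2, p1, p2, k3] as OpenCV has them; the pictures are not rectified), "eye" and "rotation" of the camera in the world; the wrist camera has in their place "T_tool_cam" (4x4, takes a point from camera to tool coordinates, whose origin is the TCP and whose axes are the tool frame's). Camera axes: x right, y up, looking along -z (the intrinsics and any distortion apply to the point x, -y, -z); pixel columns grow to the right and rows downward; lengths in m; the calibration is good to about 2 mm. A picture is of the moment at which its call begins: read the wrist's pose just before it. camera_info takes no time and is no camera call.
A pose or a line that the arm cannot do raises env.PlanningError and nothing moves.
- workorder.finish_job(): hands the job in, once; it reports no verdict.
Trained networks look in the newest picture that a camera, given by its name, has taken for a name from the list of things; names that differ only in an ending like _2 or _b are one class to them, and where a whole thing is asked for, a point or a joint stands for the part that bears it (a point fixed in the world has none). Each returns a list of dicts, best first, with "score" (0 to 1); they miss things now and then, are a little off and sometimes report something else, mostly with a low value. They report only what shows in the picture. A call takes as long as a camera call.
- search_frame(camera, name): "at" ([x, y, z] in m, in world coordinates, good to about 4 mm: the middle of the surface that is visible of it).
- tip_of(camera, name): "at" ([x, y, z] in m, in world coordinates, good to about 4 mm: a listed point, or the origin of a listed thing).
The state is a dict: "t": time; "joint_positions": joint angles; "joint_velocities": joint speeds; "tau": joint torques, N m; "ee_pos": TCP position; "tcp_rot": TCP orientation; "wrist_force": force on the tool from outside, world axes, zero at the start; "moment": the same for the moment, N m; "gripper_width": finger opening in m.
Only numpy, scipy, OpenCV 4.12 (cv2) and the standard library are available. Lean on these libraries where they do the work, as an engineer would, in place of code of your own. Each camera call takes 0.05 s, during which the arm holds its last target.

### The job

Set the bearing of the potter's wheel: turn the three-armed castle nut clockwise, without heaving on it, until it comes to a stop on its washer, then ease it back to the first slots that line up with the cross hole in the spindle. Push the loose locking pin fully home through slot, spindle and opposite slot, and let go; leave the two pots and the wooden rib where they are.

Things in the scene. Friction and masses are not known exactly. Their poses are not given: they have to be found in the camera images.
- wheel: bench potter's wheel: iron foot bolted to the bench and an upright steel spindle, 34 mm in diameter, that does not turn; its top is 149 mm above the bench. Origin on the spindle's axis at bench height, z up. A round cross hole (15 mm clear) runs through the spindle along this body's x axis, centre at z = 134 mm; a dark line scribed on the spindle's end shows its direction.
- cross_hole (a point): centre of the cross hole, on the spindle's axis, 134 mm above the bench; its x axis is the direction of the hole, which is open at both ends. A pin can enter from either end.
- head_top (a point): on the spindle's axis, top of the wooden wheel head (300 mm in diameter, top 80 mm above the bench), which turns freely under the nut; in its middle a hub, 88 mm in diameter, with the nut's washer on it, up to 92 mm above the bench
- nut: dark iron castle nut on the spindle. Origin: centre of its underside, z up. Body 69 mm in diameter, 30 mm high. Right-hand thread, 6 mm a turn: clockwise from above lowers it. It stops hard on the washer (origin then 92 mm above the bench) at an angle that differs each time and must be felt; it starts 1.05 to 1.53 turns above. Takes about 0.4 N m to turn slowly and stays where it is left.
- nut_crown (a point): on the nut's axis, 30 mm above its origin: floor level of six open-topped slots, each 16 mm wide, that run out at 0, 60, 120, .. degrees from the nut's x axis (this point's axes are the nut's). Crown 66 mm in diameter, 20 mm high. At the stop the slots are 0.2 to 0.9 rad (11 to 52 degrees) short of the first line-up when turned back counter-clockwise.
- nut_arm (a point): point on the centre line of one of the nut's three arms, 85 mm from the nut's axis and 20 mm above its origin. Arms: at 30 (this one), 150 and 270 degrees from the nut's x axis, round, 15 mm thick, rising gently outwards (12 mm above the origin at 30 mm from the axis), with a 21 mm ball at the end, reaching 111 mm from the axis.
- pin: loose steel locking pin, 134 mm long, 0.1 to 0.17 kg, flat on the bench: round shank 12 mm in diameter, 88 mm long, its last 12 mm tapering to 5 mm, and a flat eye (handle) behind it. Origin: where shank and eye meet (shoulder), at the underside, 6 mm below the centre line; x points along the shank to the tip, z up.
- pin_eye (a point): centre of the pin's flat eye, 23 mm behind the shoulder, on the centre line; the eye is a flat loop 46 mm long, 26 mm wide, 12 mm high, to be gripped across its 26 mm
- pin_mid (a point): point on the pin's centre line 36 mm from the shoulder towards the tip; it lies about on the spindle's axis when the pin is fully home, shoulder up to the nut's crown (33 mm from the axis) and tip out at the far side
- jar: bystander: unfired clay jar, 110 mm wide, 106 mm high; origin centre of underside
- bowl: bystander: dry clay bowl, 120 mm wide, 55 mm high; origin centre of underside
- rib: bystander: flat wooden potter's rib, 104 x 60 x 9 mm; origin centre of underside

How it is judged:
On the way:
1. the nut has been run down to its stop on the washer (within 0.3 mm, about 18 degrees) (z of nut in the frame of wheel below 0.0923 m), for 0.1 s.
At the end, for the whole second after the job is handed in: the nut stands no more than 1.25 mm (75 degrees) above its stop, so at the first slots that line up; the pin is fully home through slots and spindle (its middle point within 7 mm of the centre of the cross hole, in line with the hole within 0.12 rad), released and at rest (z of nut in the frame of wheel below 0.09325 m and distance between pin_mid and cross_hole below 0.007 m and angle between the x axis of pin and the x axis of wheel, either way round below 0.12 rad and linear speed of pin below 0.02 m/s); the robot touches nothing.
It fails at once if the nut is heaved on: more than 80 N (contact force between the fingers and nut above 80 N).
It fails at once if the jar, the bowl or the rib is moved by more than 30 mm, or a pot is tipped (distance of any of jar, bowl, rib from where it was at the start of the episode above 0.03 m or angle between any of jar, bowl's own z axis and vertical above 0.5 rad).
It also fails if it takes over 72 s, if anything falls off the work surface, if the arm or the gripper's body presses on something with over 40 N, if the wrist force passes 120 N, or if a joint passes its speed limit or range.

## Working session

There is one attempt and no reset: what is moved stays moved. The work goes in short steps, each a Python script; the robot and the scene stay as the last script left them, time stands still between calls to the robot, and variables do not carry over. Pictures are saved under pics/ and viewed, and the job is handed in when it is done.

```bash
ls; mkdir -p pics; cat > h.py <<'E'
import numpy as np, cv2
from station import env, effector, solver, viewer, workorder, search_frame, tip_of
def save(cam,name):
    p,d=viewer.read_camera(cam); cv2.imwrite('pics/%s.png'%name,p[:,:,::-1]); np.save('pics/%s.npy'%name,d); return p,d
def px2w(cam,u,v,z,pose=None):
    """vectorised: pixel+depth->world"""
    i=viewer.camera_info(cam);K=np.array(i['intrinsics']);D=np.array(i['dist_coeffs'])
    q=cv2.undistortPoints(np.array([[u,v]],float).reshape(-1,1,2) if np.isscalar(u) else np.stack([u,v],-1).astype(float).reshape(-1,1,2),K,D).reshape(-1,2)
    z=np.atleast_1d(z)
    pc=np.stack([q[:,0]*z,-q[:,1]*z,-z],-1)
    if cam=='wrist':
        T=np.array(i['T_tool_cam']); pt=pc@T[:3,:3].T+T[:3,3]
        return pt@np.array(pose[1]).T+np.array(pose[0])
    return pc@np.array(i['rotation']).T+np.array(i['eye'])
def st():
    s=env.sense(); print('t',round(s['t'],2),'tcp',np.round(s['ee_pos'],4),'F',np.round(s['wrist_force'],1),'M',np.round(s['moment'],2),'w',round(s['gripper_width'],4),'q',np.round(s['joint_positions'],3)); return s
def cloud(cam,d,pose=None):
    vv,uu=np.nonzero(d>0); return px2w(cam,uu,vv,d[vv,uu],pose),uu,vv
E
python3 - <<'E'
from h import *
s=st();print(np.round(s['tcp_rot'],3))
for c in ['scene','top']:
    save(c,c+'0')
    for n in ['wheel','nut','pin','jar','bowl','rib']:
        print(c,n,[(round(r['score'],2),np.round(r['at'],3)) for r in search_frame(c,n)[:2]])
    for n in ['nut','cross_hole','nut_crown','nut_arm','head_top','pin','pin_eye','pin_mid']:
        print(c,'tip',n,[(round(r['score'],2),np.round(r['at'],3)) for r in tip_of(c,n)[:3]])
st()
E
```

```text
pics
t 0.0 tcp [ 0.2876 -0.5823  0.2136] F [-0.3 -0.3  0.2] M [-0.02 -0.06 -0.  ] w 0.0917 q [ 1.069  0.468 -0.012  1.604  0.006  1.071 -0.056]
[[-0.897 -0.001  0.443]
 [-0.443  0.002 -0.897]
 [ 0.    -1.    -0.002]]
scene wheel [(0.85, array([0.623, 0.001, 0.079]))]
scene nut [(0.94, array([ 0.611, -0.014,  0.127]))]
scene pin [(0.86, array([0.465, 0.349, 0.011])), (0.71, array([ 0.614, -0.014,  0.127]))]
scene jar [(0.73, array([ 0.486, -0.337,  0.083]))]
scene bowl [(0.91, array([ 0.666, -0.325,  0.031]))]
scene rib [(0.56, array([0.678, 0.31 , 0.013]))]
scene tip nut [(0.73, array([ 0.59 , -0.01 ,  0.104]))]
scene tip cross_hole [(0.57, array([ 0.586, -0.01 ,  0.136]))]
scene tip nut_crown [(0.92, array([ 0.589, -0.009,  0.133]))]
scene tip nut_arm [(0.8, array([0.619, 0.073, 0.121])), (0.55, array([ 0.588, -0.005,  0.138]))]
scene tip head_top [(0.57, array([ 0.586, -0.013,  0.083]))]
scene tip pin [(0.65, array([0.461, 0.353, 0.   ])), (0.2, array([0.441, 0.365, 0.008]))]
scene tip pin_eye [(0.77, array([0.443, 0.363, 0.005]))]
scene tip pin_mid [(0.57, array([0.498, 0.334, 0.0
[... 391 characters left out ...]
nut [(0.71, array([ 0.585, -0.014,  0.104]))]
top tip cross_hole [(0.76, array([ 0.591, -0.013,  0.136]))]
top tip nut_crown [(0.73, array([ 0.586, -0.008,  0.129]))]
top tip nut_arm [(0.64, array([0.62 , 0.071, 0.126]))]
top tip head_top [(0.57, array([ 0.587, -0.008,  0.081]))]
top tip pin [(0.79, array([0.461, 0.349, 0.003]))]
top tip pin_eye [(0.68, array([0.443, 0.362, 0.006])), (0.62, array([ 0.584, -0.008, -0.001])), (0.39, array([ 0.59 , -0.011,  0.084]))]
top tip pin_mid [(0.89, array([0.498, 0.334, 0.003])), (0.67, array([ 0.588, -0.008,  0.083]))]
t 1.5 tcp [ 0.2878 -0.5828  0.2146] F [0.  0.  0.8] M [-0.01 -0.02  0.02] w 0.0919 q [ 1.069  0.468 -0.012  1.603  0.006  1.071 -0.056]
```

View pics/scene0.png

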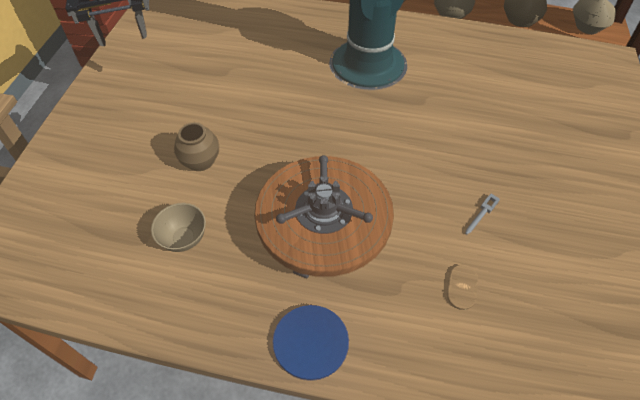

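View pics/top0.png

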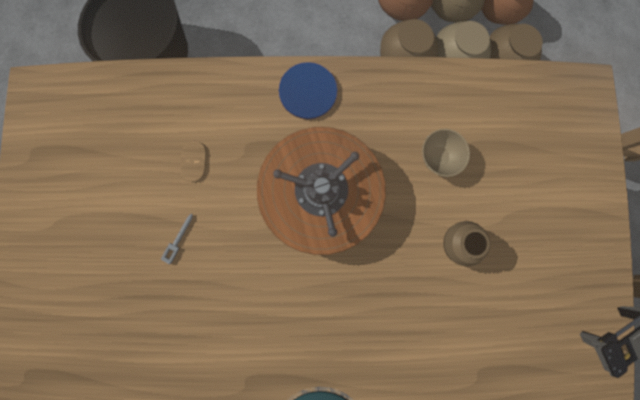

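```bash
python3 - <<'E'
from h import *
for c in ['scene','top']:
    i=viewer.camera_info(c); print({k:np.round(v,3).tolist() for k,v in i.items()})
i=viewer.camera_info('wrist'); print({k:np.round(v,3).tolist() for k,v in i.items()})
for c in ['top','scene']:
    d=np.load('pics/%s0.npy'%c); P,u,v=cloud(c,d)
    r=np.hypot(P[:,0]-.588,P[:,1]+.01)
    for lo,hi,R in [(.143,.156,.03),(.135,.150,.05),(.115,.135,.13)]:
        m=(P[:,2]>lo)&(P[:,2]<hi)&(r<R); print(c,lo,m.sum(),P[m].mean(0).round(4),P[m].min(0).round(3),P[m].max(0).round(3))
# pin
    m=(P[:,2]>.005)&(P[:,2]<.02)&(abs(P[:,0]-.48)<.1)&(abs(P[:,1]-.35)<.08)
    Q=P[m]; print('pin',len(Q),Q.mean(0).round(4)); 
    rect=cv2.minAreaRect((Q[:,:2]*1000).astype(np.float32)); print(rect, np.median(Q[:,2]))
I=cv2.imread('pics/top0.png'); 
# crop around nut
K=viewer.camera_info('top')
d=np.load('pics/top0.npy');P,u,v=cloud('top',d); m=np.hypot(P[:,0]-.588,P[:,1]+.01)<.14;m&=P[:,2]>.06
a,b,c2,e=u[m].min(),u[m].max(),v[m].min(),v[m].max();print(a,b,c2,e)
cv2.imwrite('pics/topcrop.png',cv2.resize(I[c2:e,a:b],(600,int(600*(e-c2)/(b-a))),interpolation=cv2.INTER_CUBIC))
E
```

```text
{'intrinsics': [[493.613, 0.0, 325.491], [0.0, 493.613, 194.239], [0.0, 0.0, 1.0]], 'dist_coeffs': [-0.112, 0.0, 0.0, 0.0, 0.0], 'eye': [1.163, 0.112, 0.963], 'rotation': [[-0.205, -0.799, 0.565], [0.979, -0.169, 0.115], [0.004, 0.577, 0.817]]}
{'intrinsics': [[399.641, 0.0, 323.069], [0.0, 399.641, 199.85], [0.0, 0.0, 1.0]], 'dist_coeffs': [-0.101, 0.0, 0.0, 0.0, 0.0], 'eye': [0.47, 0.012, 0.99], 'rotation': [[-0.013, 0.995, -0.102], [-1.0, -0.01, 0.029], [0.028, 0.103, 0.994]]}
{'intrinsics': [[294.451, 0.0, 320.515], [0.0, 294.451, 200.767], [0.0, 0.0, 1.0]], 'dist_coeffs': [-0.053, 0.0, 0.0, 0.0, 0.0], 'T_tool_cam': [[0.0, -0.968, -0.252, -0.071], [0.0, 0.252, -0.968, -0.17], [1.0, 0.0, 0.0, -0.0], [0.0, 0.0, 0.0, 1.0]]}
top 0.143 325 [ 0.588  -0.0097  0.1488] [ 0.559 -0.038  0.143] [0.617 0.019 0.153]
top 0.135 346 [ 0.589  -0.0111  0.1473] [ 0.555 -0.045  0.135] [0.623 0.021 0.15 ]
top 0.115 1063 [ 0.5874 -0.0101  0.1259] [ 0.483 -0.092  0.115] [0.667 0.094 0.135]
pin 318 [0.4728 0.3459 0.0098]
((492.74267578125, 371.792236328125), (92.22180938720703, 131.87986755371094), 70.00772857666016) 0.010078847329623164
scene 0.143 346 [ 0.5888 -0.01    0.1481] [ 0.559 -0.04   0.143] [0.616 0.02  0.153]
scene 0.135 524 [ 0.5935 -0.0076  0.1457] [ 0.557 -0.042  0.135] [0.626 0.025 0.15 ]
scene 0.115 1020 [ 0.6033 -0.0057  0.1251] [ 0.485 -0.092  0.115] [0.67  0.098 0.135]
pin 314 [0.4764 0.3487 0.0103]
((481.00054931640625, 358.27752685546875), (154.24508666992188, 135.39920043945312), 81.59009552001953) 0.010469695081781083
260 381 130 250
```

```bash
cat >> h.py <<'E'
def rotd(yaw):
    """tool down; yaw=0 -> tool x=(-1,0,0)"""
    c,s=np.cos(yaw),np.sin(yaw); Rz=np.array([[c,-s,0],[s,c,0],[0,0,1]])
    return Rz@np.array([[-1,0,0],[0,0,-1],[0,-1,0]]).T
E
python3 - <<'E'
from h import *
R=rotd(0);print(R)
env.reach([0.588,-0.01,0.225],R)
s=st()
p,d=save('wrist','w1'); np.savez('pics/w1pose.npz',p=s['ee_pos'],R=s['tcp_rot'])
for n in ['cross_hole','nut_crown','nut_arm','nut']:
    print(n,[(round(r['score'],2),np.round(r['at'],4)) for r in tip_of('wrist',n)[:4]])
E
```

```text
[[-1.  0.  0.]
 [ 0.  0. -1.]
 [ 0. -1.  0.]]
t 3.81 tcp [ 0.588  -0.0112  0.2249] F [ 1.  -0.9  0.8] M [-0.03  0.08  0.  ] w 0.0917 q [ 0.192  0.376 -0.293  1.734  0.123  1.05  -1.716]
cross_hole [(0.67, array([ 0.5875, -0.0131,  0.1383]))]
nut_crown []
nut_arm [(0.83, array([0.6132, 0.0696, 0.1226]))]
nut [(0.92, array([ 0.5888, -0.0105,  0.1016]))]
```

View pics/w1.png

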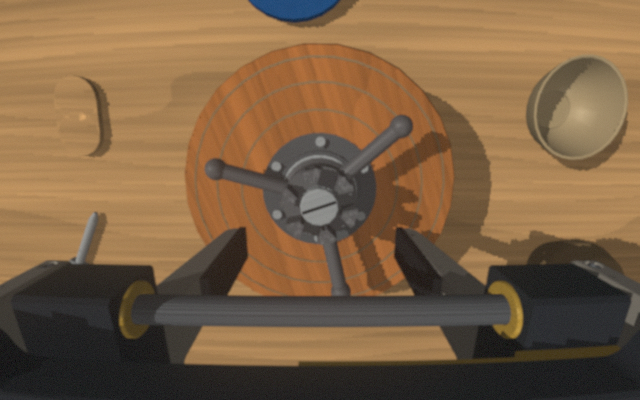

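```bash
python3 - <<'E'
from h import *
I=cv2.imread('pics/w1.png'); c=I[110:260,190:430]; cv2.imwrite('pics/w1c.png',cv2.resize(c,None,fx=3.3,fy=3.3,interpolation=cv2.INTER_CUBIC))
g=cv2.cvtColor(I,cv2.COLOR_BGR2GRAY).astype(float)
z=np.load('pics/w1pose.npz');pose=(z['p'],z['R'])
d=np.load('pics/w1.npy'); P,u,v=cloud('wrist',d,pose)
m=(P[:,2]>.145)&(P[:,2]<.152)&(np.hypot(P[:,0]-.588,P[:,1]+.01)<.02)
print(m.sum(),P[m].mean(0))
top=P[m]; gg=g[v[m],u[m]]; print(np.percentile(gg,[5,25,50,75]))
(cx,cy),r=cv2.minEnclosingCircle((top[gg>110][:,:2]*1000).astype(np.float32)); print(cx,cy,r)
inn=np.hypot(top[:,0]*1000-cx,top[:,1]*1000-cy)<15
q=top[inn&(gg<np.percentile(gg[inn],50)-30)]
print(len(q)); vx=cv2.fitLine((q[:,:2]*1000).astype(np.float32),cv2.DIST_L2,0,.01,.01).ravel(); print(vx,np.degrees(np.arctan2(vx[1],vx[0])))
E
```

```text
1128 [ 0.58979372 -0.00949313  0.14831094]
[ 75. 127. 140. 142.]
589.2510375976562 -9.287433624267578 16.627281188964844
110
[ 3.2463539e-01 -9.4583923e-01  5.8900867e+02 -9.5972300e+00] -71.05651
```

View pics/w1c.png

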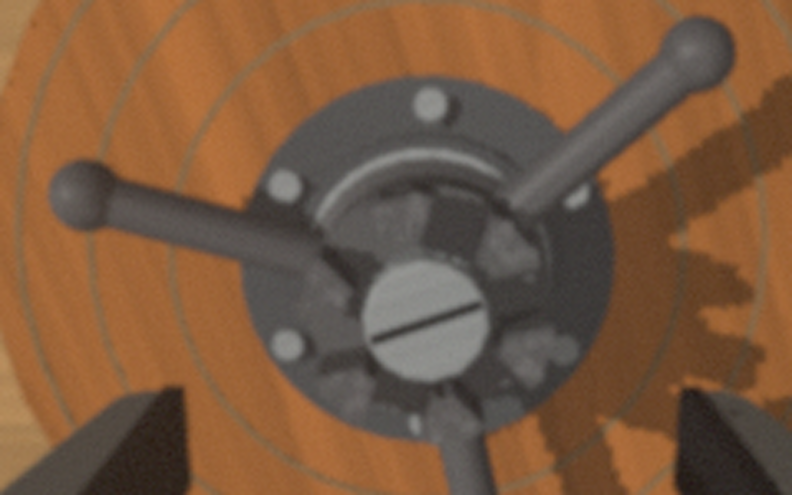

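```bash
python3 - <<'E'
from h import *
C=np.array([.589,-.0095]);r=.075
for yaw in [np.pi/2,-np.pi/2,0]:
    R=rotd(yaw); Q=[]
    for a in range(0,360,15):
        q=solver.inverse_kinematics([C[0]+r*np.cos(np.radians(a)),C[1]+r*np.sin(np.radians(a)),.1],R); Q.append(q if q is not None else [np.nan]*7)
    Q=np.array(Q); print(yaw,np.isnan(Q).sum(),Q.min(0).round(2),Q.max(0).round(2),abs(np.diff(Q,axis=0)).max(0).round(2))
E
```

```text
1.5707963267948966 0 [ 0.26  0.47 -0.58  1.62  0.35  0.77 -0.5 ] [ 0.5   0.69 -0.53  2.    0.42  0.95 -0.23] [0.03 0.03 0.01 0.05 0.01 0.02 0.04]
-1.5707963267948966 0 [-0.83  0.46  0.66  1.68 -0.65  0.75 -2.89] [-0.4   0.69  0.89  2.06 -0.41  0.94 -2.65] [0.17 0.1  0.23 0.06 0.19 0.08 0.15]
0 0 [ 0.05  0.42 -0.29  1.64  0.16  0.73 -1.91] [ 0.28  0.63 -0.24  2.01  0.2   0.9  -1.63] [0.03 0.03 0.01 0.05 0.01 0.02 0.04]
```

```bash
cat >> h.py <<'E'
C=np.array([.589,-.0095]); RR=.075
RP=rotd(np.pi/2)
def cp(a,z=.100,r=RR):
    a=np.radians(a); return [C[0]+r*np.cos(a),C[1]+r*np.sin(a),z]
def ft(a,F):
    a=np.radians(a); t=np.array([-np.sin(a),np.cos(a),0]); return float(np.dot(F,t)), float(np.dot(F,[np.cos(a),np.sin(a),0]))
E
python3 - <<'E'
from h import *
effector.grasp(10)
a=113
env.reach(cp(a,.22),RP); st()
env.movel(cp(a),rate=.2); s=st()
F0=np.array(s['wrist_force'])
while a>60:
    a-=8; env.movel(cp(a),rate=.1); s=env.sense(); F=np.array(s['wrist_force'])
    f=ft(a,F-F0); print(a,round(s['t'],2),np.round(f,1))
    if abs(f[0])>25: break
st()
E
```

```text
t 6.61 tcp [0.5598 0.0592 0.22  ] F [ 0.4 -0.4  0.3] M [-0.   -0.1  -0.03] w 0.0003 q [ 0.329  0.394 -0.622  1.783  0.262  1.048 -0.391]
t 7.36 tcp [0.5605 0.0599 0.1008] F [-0.1  1.   0.7] M [-0.02 -0.09 -0.04] w 0.0004 q [ 0.265  0.542 -0.554  1.879  0.379  0.825 -0.486]
105 7.62 [ 0.6 -1.7]
97 7.88 [-0.1 -1.3]
89 8.13 [ 1.7 -0.6]
81 8.39 [ 2.8 -1.3]
73 8.65 [ 2.8 -1.3]
65 8.91 [ 2.7 -2.3]
57 9.17 [ 1.2 -1.3]
t 9.17 tcp [0.6301 0.0539 0.1001] F [-1.8  0.5 -0.8] M [0.18 0.47 0.01] w 0.0003 q [ 0.244  0.639 -0.53   1.707  0.394  0.902 -0.448]
```

```bash
python3 - <<'E'
from h import *
save('scene','s2')
I=cv2.imread('pics/s2.png')[130:290,230:430];cv2.imwrite('pics/s2c.png',cv2.resize(I,None,fx=3,fy=3,interpolation=cv2.INTER_CUBIC))
E
```

```text
(no output)
```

View pics/s2c.png

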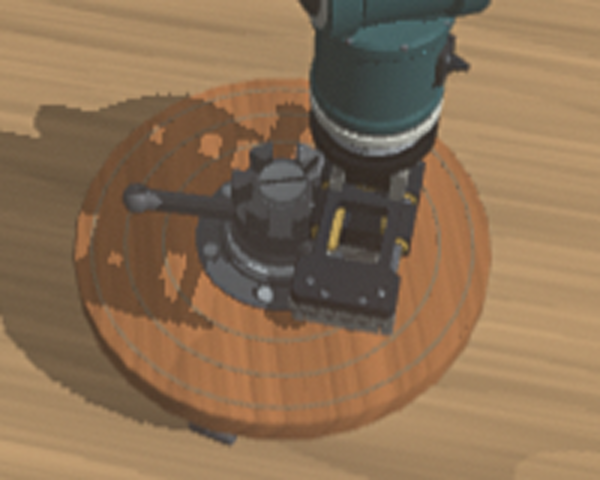

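```bash
python3 - <<'E'
from h import *
a=57; F0=np.array([-.1,1,.7]); log=[]
while a>-262:
    a-=11; env.movel(cp(a),rate=.12); s=env.sense(); F=np.array(s['wrist_force'])
    f=ft(a,F-F0); log.append((a,round(f[0],1),round(f[1],1)))
    if abs(f[0])>22: print('STOP');break
print(log); st()
E
```

```text
[(46, -0.1, -0.6), (35, 0.0, -0.4), (24, 0.5, -0.2), (13, 0.2, 0.3), (2, 2.7, -1.0), (-9, 2.4, -0.9), (-20, 2.3, -1.3), (-31, 3.4, -0.9), (-42, 2.5, -0.8), (-53, 2.6, 0.1), (-64, 2.0, -1.4), (-75, 1.7, 0.7), (-86, 3.4, 0.0), (-97, 4.0, 0.9), (-108, 2.9, -0.8), (-119, 2.5, 1.1), (-130, 2.8, 0.3), (-141, 2.3, 0.5), (-152, 2.3, 0.1), (-163, 1.3, 0.5), (-174, 2.9, -1.0), (-185, 4.6, -2.2), (-196, 4.9, -2.3), (-207, 4.2, -1.4), (-218, 4.2, -2.7), (-229, 3.6, -1.9), (-240, 2.8, -1.3), (-251, 1.8, -0.9), (-262, 2.1, -1.3)]
t 16.95 tcp [0.5781 0.0652 0.0998] F [-2.  -0.6 -1.6] M [-0.24  0.36 -0.02] w 0.0007 q [ 0.254  0.572 -0.556  1.834  0.39   0.846 -0.493]
```

```bash
python3 - <<'E'
from h import *
a=-262; F0=np.array([-.1,1,.7]); log=[]
while a>-500:
    a-=3; env.movel(cp(a),rate=.06); s=env.sense(); F=np.array(s['wrist_force'])
    f=ft(a,F-F0); log.append((a,round(f[0],1),round(f[1],1)))
    if abs(f[0])>13 : print('STOP');break
    if s['t']>32: break
print(log); st()
E
```

```text
STOP
[(-265, 5.1, -3.4), (-268, 4.5, -4.1), (-271, 5.4, -2.7), (-274, 5.5, -2.9), (-277, 4.7, -2.2), (-280, 3.7, -3.2), (-283, 4.9, -2.6), (-286, 4.8, -3.3), (-289, 5.0, -2.8), (-292, 4.5, -3.1), (-295, 3.6, -2.3), (-298, 3.8, -2.3), (-301, 4.2, -2.4), (-304, 3.2, -3.6), (-307, 3.6, -3.1), (-310, 3.1, -3.2), (-313, 2.9, -2.7), (-316, 4.4, -2.9), (-319, 3.5, -1.3), (-322, 3.4, -3.1), (-325, 2.9, -2.2), (-328, 2.9, -1.6), (-331, 1.8, -2.0), (-334, 3.1, -2.3), (-337, 3.4, -1.9), (-340, 3.8, -1.0), (-343, 3.1, -2.2), (-346, 4.1, -2.5), (-349, 3.0, -1.6), (-352, 3.8, -3.0), (-355, 4.9, -2.4), (-358, 5.1, -3.1), (-361, 4.7, -2.8), (-364, 4.8, -2.7), (-367, 4.1, -2.1), (-370, 5.2, -2.9), (-373, 3.9, -2.2), (-376, 3.7, -2.4), (-379, 4.3, -1.9), (-382, 5.6, -2.0), (-385, 4.8, -2.5), (-388, 4.1, -1.7), (-391, 4.1, -1.1), (-394, 4.4, -1.8), (-397, 4.9, -1.6), (-400, 8.2, -2.4), (-403, 15.2, -0.8)]
t 28.7 tcp [ 0.6495 -0.0546  0.1017] F [ 9.7 12.7 -5.5] M [ 2.97 -2.27 -0.08] w 0.0004 q [ 0.412  0.661 -0.533  1.665  0.396  0.911 -0.266]
```

```bash
cat >> h.py <<'E'
def look(name,pos=[.588,-.01,.225],R=None):
    s=env.sense(); p,d=save('wrist',name); np.savez('pics/%spose.npz'%name,p=s['ee_pos'],R=s['tcp_rot']); return (np.array(s['ee_pos']),np.array(s['tcp_rot'])),p,d
E
python3 - <<'E'
from h import *
a=-405; env.movel(cp(a),rate=.04); env.pause(.15); s=st(); print(ft(a,s['wrist_force']))
a=-396; env.movel(cp(a),rate=.1)
env.movel(cp(a,.225),rate=.25)
env.reach([.588,-.01,.23],RP); env.pause(.1)
look('w3'); st()
for n in ['cross_hole','nut_crown','nut_arm','nut']:
    print(n,[(round(r['score'],2),np.round(r['at'],4)) for r in tip_of('wrist',n)[:4]])
E
```

```text
t 29.1 tcp [ 0.6493 -0.0548  0.1019] F [12.8 15.1 -8.5] M [ 3.49 -3.17 -0.  ] w 0.0008 q [ 0.416  0.66  -0.534  1.668  0.394  0.906 -0.263]
(19.739870797781304, -1.67134772905746)
t 30.57 tcp [ 0.5881 -0.0113  0.2287] F [ 0.2 -0.7  0.3] M [-0.02 -0.09  0.02] w 0.0007 q [ 0.438  0.431 -0.62   1.712  0.277  1.09  -0.271]
cross_hole [(0.9, array([ 0.5891, -0.0095,  0.1339]))]
nut_crown []
nut_arm [(0.74, array([ 0.6386, -0.0811,  0.1087]))]
nut [(0.65, array([ 0.5889, -0.0126,  0.09  ]))]
```

View pics/w3.png

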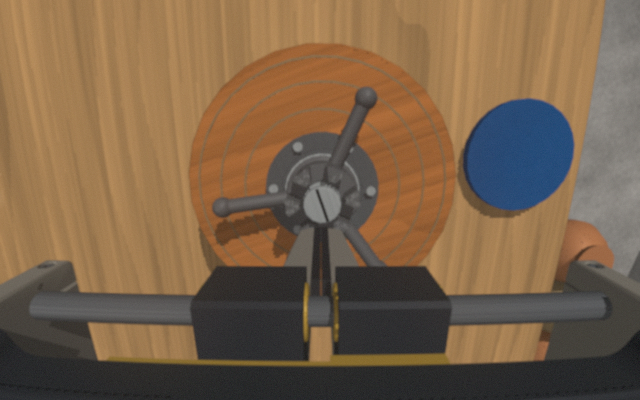

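```bash
cat >> h.py <<'E'
def arms(name):
    z=np.load('pics/%spose.npz'%name);pose=(z['p'],z['R'])
    d=np.load('pics/%s.npy'%name); P,u,v=cloud('wrist',d,pose)
    m=(P[:,2]>.144)&(P[:,2]<.154)&(np.hypot(P[:,0]-.589,P[:,1]+.0095)<.018)
    c=cv2.minEnclosingCircle((P[m][:,:2]*1000).astype(np.float32)); print('spindle',np.array(c[0])/1000,c[1],P[m].mean(0))
    g=cv2.cvtColor(cv2.imread('pics/%s.png'%name),cv2.COLOR_BGR2GRAY)[v,u].astype(float)
    inn=m&(np.hypot(P[:,0]-c[0][0]/1000,P[:,1]-c[0][1]/1000)<.0145)
    q=P[inn&(g<np.median(g[inn])-30)]
    l=cv2.fitLine((q[:,:2]*1000).astype(np.float32),cv2.DIST_L2,0,.01,.01).ravel(); print('line',len(q),np.degrees(np.arctan2(l[1],l[0])))
    cx=C
    rr=np.hypot(P[:,0]-cx[0],P[:,1]-cx[1]); th=np.degrees(np.arctan2(P[:,1]-cx[1],P[:,0]-cx[0]))%360
    m=(rr>.05)&(rr<.115)&(P[:,2]>.1)&(P[:,2]<.14)&(v<265)
    h,_=np.histogram(th[m],72,(0,360)); print([(i*5,int(n)) for i,n in enumerate(h) if n])
    best=(0,0)
    for k in np.argwhere(h>40).ravel():
        pass
    # three arms: mean by clustering
    A=th[m]
    z3=np.angle(np.mean(np.exp(1j*np.radians(A*3))))/3; print('arm angle mod120 (mean)',np.degrees(z3)%120)
    for k in range(3):
        c0=np.degrees(z3)+120*k; mm=m&(abs((th-c0+180)%360-180)<20)
        if mm.sum()<30: continue
        # near-surface points: bisect left and right edges at each radius
        l=[]
        for r0 in np.arange(.055,.1,.005):
            k2=mm&(abs(rr-r0)<.0025)
            if k2.sum()>5:
                t=(th[k2]-c0+180)%360-180; l.append((t.min()+t.max())/2)
        print('arm',round(c0%360,1),mm.sum(),'mid',np.round(c0%360+np.median(l) if l else 0,2),np.round(l,1))
E
python3 - <<'E'
from h import *
arms('w1');arms('w3')
E
```

```text
spindle [ 0.58969086 -0.00991598] 16.83548927307129 [ 0.59028978 -0.0097347   0.14830284]
line 106 -70.833206
[(60, 14), (65, 413), (70, 482), (75, 179), (80, 1), (180, 1), (185, 69), (190, 93), (195, 101), (200, 9), (305, 225), (310, 526), (315, 425), (320, 11)]
arm angle mod120 (mean) 72.52616590193438
arm 312.5 1187 mid 312.97 [ 0.4  0.6  0.5  0.4  0.5  0.1  0.  -0.1  0.2]
arm 72.5 1089 mid 72.13 [-0.7 -0.8 -0.5 -0.3 -0.4 -0.4 -0.3 -0.6 -0.3]
arm 192.5 273 mid 192.99 [0.5 0.6 0.4 0.5]
spindle [ 0.58891718 -0.00891978] 16.821834564208984 [ 0.58887338 -0.00814071  0.14831925]
line 102 -71.09857
[(55, 8), (60, 346), (65, 533), (70, 259), (75, 1), (175, 42), (180, 448), (185, 376), (190, 86), (295, 7), (300, 148), (305, 236), (310, 180), (315, 1)]
arm angle mod120 (mean) 66.45113731246471
arm 306.5 572 mid 306.94 [0.6 0.3 0.5 0.5 0.4 0.2 0.3 2.1 4.3]
arm 66.5 1147 mid 66.67 [ 0.6  0.5  0.5  0.2  0.   0.1  0.2  0.2 -0. ]
arm 186.5 952 mid 185.83 [-0.8 -0.6 -0.8 -0.6 -0.5 -0.6 -0.5 -0.4 -0.5]
```

```bash
python3 - <<'E'
from h import *
def pose(th,z=.096,r=.085):
    return cp(th,z,r), rotd(np.radians(th-180))
effector.release()
p,R=pose(186.4,.2); env.reach(p,R); 
p,R=pose(186.4); env.movel(p,R,rate=.2); st()
effector.grasp(12); s=st()
th=lambda s: np.degrees(np.arctan2(s['ee_pos'][1]-C[1],s['ee_pos'][0]-C[0]))%360
print('grip angle',th(s))
for t in np.arange(188.4,199.5,2.1):
    p,R=pose(t); env.movel(p,R,rate=.04); s=env.sense(); print(round(t,1),round(th(s),2),np.round(s['wrist_force'],1))
cmd=t
for k in range(4):
    e=199.0-th(s)
    if abs(e)<.35: break
    cmd+=e; p,R=pose(cmd); env.movel(p,R,rate=.04); s=env.sense(); print('adj',round(cmd,1),round(th(s),2),np.round(s['wrist_force'],1))
st(); print(np.round(s['tcp_rot'],3))
E
```

```text
t 34.01 tcp [ 0.5052 -0.0188  0.0965] F [-0.2 -0.5  0.1] M [-0.02  0.01 -0.01] w 0.0919 q [ 0.239  0.419 -0.323  2.029  0.197  0.721 -1.665]
t 35.16 tcp [ 0.5045 -0.0193  0.096 ] F [-0.2 -0.3  0.1] M [-0.19 -0.04  0.02] w 0.0148 q [ 0.239  0.419 -0.322  2.031  0.197  0.72  -1.665]
grip angle 186.5915098661725
188.4 188.0 [-0.5  1.2 -0.4]
190.5 190.23 [-1.8  3.4  0.4]
192.6 192.48 [-1.1  3.   1.2]
194.7 194.67 [-1.   2.4  1.7]
196.8 196.86 [-2.1  2.6  2.9]
198.9 198.96 [-1.8  2.4  4.2]
t 36.66 tcp [ 0.5086 -0.0371  0.0961] F [-1.8  2.4  4.2] M [ 0.53  0.46 -0.01] w 0.0146 q [ 0.311  0.433 -0.368  2.017  0.229  0.731 -1.44 ]
[[-0.947  0.     0.322]
 [-0.322 -0.    -0.947]
 [ 0.    -1.     0.   ]]
```

Gripped the arm and turned back to 199°. Release, lift and look.

```bash
python3 - <<'E'
from h import *
effector.release()
env.movel([.5086,-.0371,.2],rate=.25)
env.reach([.55,-.005,.24],rotd(0)); env.pause(.05)
look('w4'); st()
arms('w4')
I=cv2.imread('pics/w4.png'); c=I[100:280,190:430]; cv2.imwrite('pics/w4c.png',cv2.resize(c,None,fx=3.3,fy=3.3,interpolation=cv2.INTER_CUBIC))
for n in ['cross_hole','nut_arm','nut']:
    print(n,[(round(r['score'],2),np.round(r['at'],4)) for r in tip_of('wrist',n)[:4]])
E
```

```text
t 38.97 tcp [ 0.548  -0.006   0.2378] F [-0.1 -0.2 -1.1] M [0.02 0.01 0.  ] w 0.0918 q [ 0.252  0.305 -0.366  1.808  0.124  1.056 -1.73 ]
spindle [ 0.58923987 -0.00922929] 16.951156616210938 [ 0.58964927 -0.00926313  0.14832846]
line 107 -71.134155
[(70, 174), (75, 472), (80, 352), (85, 14), (190, 129), (195, 358), (200, 319), (205, 18), (310, 144), (315, 495), (320, 469), (325, 27)]
arm angle mod120 (mean) 78.93878857588295
arm 318.9 1135 mid 318.9 [-0.5 -0.  -0.2  0.1 -0.   0.4  0.4 -0.  -0.1]
arm 78.9 1012 mid 78.99 [ 0.1  0.1  0.  -0.   0.2  0.3  0.   0.1 -0.1]
arm 198.9 824 mid 198.84 [-0.2  0.   0.2 -0.1 -0.1 -0.1 -0.1 -0.1 -0.2]
cross_hole [(0.87, array([ 0.5894, -0.0117,  0.1353]))]
nut_arm [(0.95, array([ 0.6512, -0.0659,  0.1111]))]
nut [(0.9, array([ 0.5871, -0.0101,  0.0912])), (0.21, array([ 0.6795, -0.3155,  0.0025]))]
```

View pics/w4c.png

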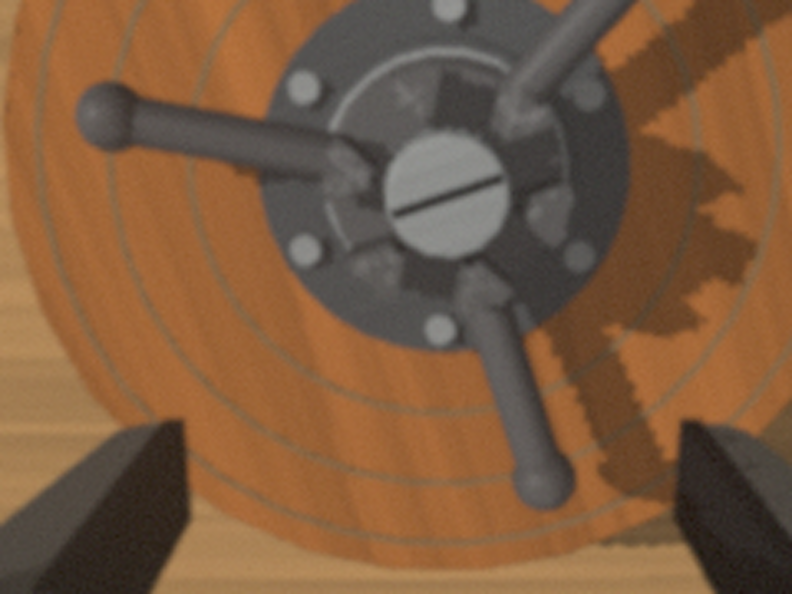

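```bash
python3 - <<'E'
from h import *
R=rotd(np.radians(152)); 
for p,y in [([.443,.363,.15],152),([.443,.363,.002],152),([.54,.134,.13],109),([.571,.0438,.13],109),([.443,.363,.002],-28),([.54,.134,.13],-71)]:
    q=solver.inverse_kinematics(p,rotd(np.radians(y))); print(y,None if q is None else np.round(q,2))
env.reach([.455,.355,.16],R); env.pause(.05)
pose,p,d=look('w5'); st()
for n in ['pin','pin_eye','pin_mid']:
    print(n,[(round(r['score'],2),np.round(r['at'],4)) for r in tip_of('wrist',n)[:4]])
P,u,v=cloud('wrist',d,pose)
m=(P[:,2]>.006)&(P[:,2]<.018)&(np.hypot(P[:,0]-.47,P[:,1]-.35)<.1)
Q=P[m];print(len(Q)); l=cv2.fitLine((Q[:,:2]*1000).astype(np.float32),cv2.DIST_HUBER,0,.01,.01).ravel(); print(l,np.degrees(np.arctan2(l[1],l[0])))
dd=l[:2]*np.sign(l[0]); t=(Q[:,:2]*1000-l[2:])@dd; n=(Q[:,:2]*1000-l[2:])@np.array([-dd[1],dd[0]])
print('ends',l[2:]+dd*t.min(),l[2:]+dd*t.max(),t.max()-t.min(),n.min(),n.max(),np.median(Q[:,2]))
E
```

```text
152 [-0.08  0.6  -0.89  1.81  0.55  1.   -0.11]
152 [-0.18  0.8  -0.77  1.88  0.78  0.79 -0.29]
109 [ 0.24  0.53 -0.71  1.87  0.43  0.9  -0.34]
109 [ 0.38  0.55 -0.67  1.83  0.42  0.91 -0.16]
-28 [-0.74  0.64 -0.01  1.92  0.01  0.59 -2.82]
-71 [-0.82  0.47  0.66  1.94 -0.38  0.85 -2.77]
t 40.68 tcp [0.4559 0.354  0.16  ] F [ 0.2 -0.4  0.1] M [ 0.03 -0.12 -0.  ] w 0.0923 q [-0.056  0.591 -0.895  1.792  0.535  1.022 -0.08 ]
pin [(0.89, array([ 0.4602,  0.3497, -0.0044]))]
pin_eye [(0.96, array([0.4487, 0.3664, 0.0037]))]
pin_mid [(0.88, array([0.4959, 0.3346, 0.0017]))]
1380
[ 8.7709373e-01 -4.8031923e-01  4.8058777e+02  3.4338922e+02] -28.706253
ends [423.30457063 374.75898317] [540.14448499 310.77442162] 133.21257472227535 -12.965805665747126 13.040626262693964 0.010930233536296602
```

View pics/w5.png

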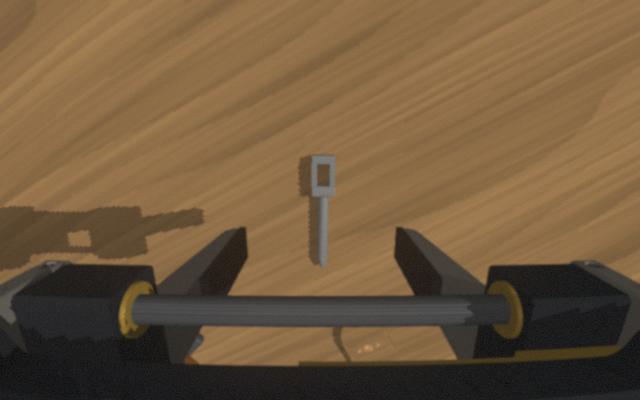

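```bash
python3 - <<'E'
from h import *
R=rotd(np.radians(180-28.7))
env.reach([.4435,.3637,.06],R)
env.movel([.4435,.3637,.003],R,rate=.12); s=st()
effector.grasp(45); s=st(); np.savez('grip.npz',p=s['ee_pos'],R=s['tcp_rot'])
env.movel([.4435,.3637,.16],rate=.25); st()
ax=np.array([.5892,-.0092]); u=np.array([np.cos(np.radians(109)),np.sin(np.radians(109))])
p=ax+u*.150; dz=s['ee_pos'][2]-.006
env.reach([p[0],p[1],.134+dz],rotd(np.radians(109))); env.pause(.1); s=st(); print(np.round(s['tcp_rot'],3))
look('w6'); save('scene','s6'); save('top','t6')
for c in ['wrist','scene','top']:
  for n in ['pin','pin_eye','pin_mid']:
    print(c,n,[(round(r['score'],2),np.round(r['at'],4)) for r in tip_of(c,n)[:2]])
I=cv2.imread('pics/s6.png')[110:270,270:470];cv2.imwrite('pics/s6c.png',cv2.resize(I,None,fx=3.5,fy=3.5,interpolation=cv2.INTER_CUBIC))
E
```

```text
t 41.94 tcp [0.4438 0.3642 0.0036] F [-0.2 -0.7 -0.4] M [ 0.09 -0.14  0.02] w 0.0922 q [-0.206  0.783 -0.722  1.877  0.735  0.768 -0.27 ]
t 42.96 tcp [0.4435 0.3637 0.003 ] F [0.3 0.2 0.2] M [ 0.02 -0.11  0.01] w 0.0257 q [-0.206  0.784 -0.721  1.878  0.735  0.768 -0.27 ]
t 43.73 tcp [0.4431 0.3626 0.1587] F [ 0.9  0.3 -2. ] M [ 0.03 -0.05  0.  ] w 0.0253 q [-0.079  0.586 -0.895  1.802  0.532  1.017 -0.115]
t 44.83 tcp [0.5397 0.1354 0.1312] F [-0.7 -0.4 -1.9] M [ 0.08 -0.07  0.06] w 0.0255 q [ 0.252  0.532 -0.72   1.869  0.438  0.903 -0.34 ]
[[ 0.33   0.     0.944]
 [-0.944  0.001  0.33 ]
 [-0.001 -1.     0.001]]
wrist pin [(0.82, array([0.5465, 0.1153, 0.1253]))]
wrist pin_eye [(0.64, array([0.5425, 0.133 , 0.1334]))]
wrist pin_mid [(0.55, array([0.5594, 0.0786, 0.1296]))]
scene pin [(0.55, array([0.5477, 0.1128, 0.1272]))]
scene pin_eye [(0.84, array([0.5415, 0.1342, 0.1339]))]
scene pin_mid [(0.7, array([ 0.4599, -0.3562, -0.0027])), (0.65, array([0.5599, 0.0808, 0.1348]))]
top pin [(0.57, array([0.548 , 0.1097, 0.1263]))]
top pin_eye []
top pin_mid [(0.71, array([ 0.5849, -0.0091,  0.1229])), (0.52, array([0.5648, 0.0807, 0.1325]))]
```

View pics/w6.png

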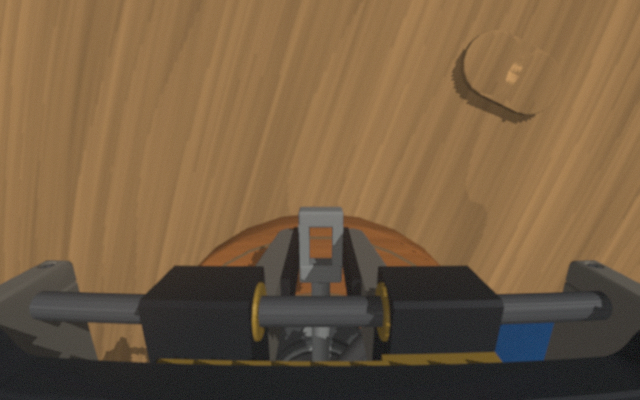

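View pics/s6c.png

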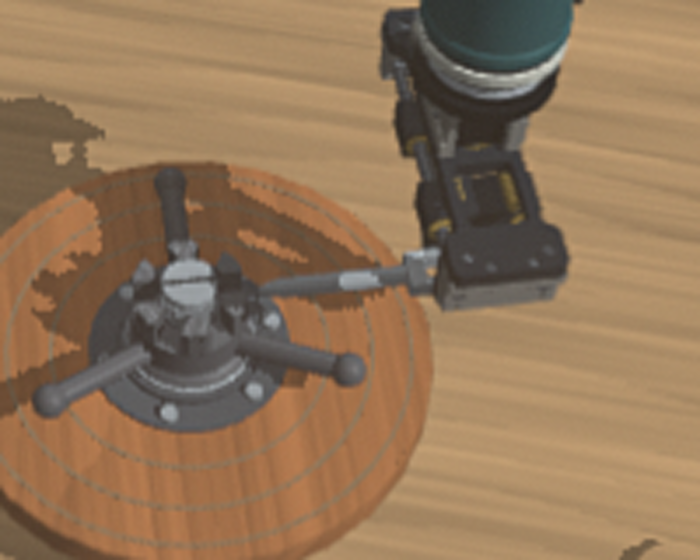

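```bash
python3 - <<'E'
from h import *
ax=np.array([.5892,-.0092]); u=np.array([np.cos(np.radians(109)),np.sin(np.radians(109))]); n=np.array([-u[1],u[0]])
for c,f in [('scene','s6'),('top','t6')]:
    P,_,_=cloud(c,np.load('pics/%s.npy'%f)); q=P[:,:2]-ax; a=q@u; b=q@n
    m=(abs(b)<.009)&(a>.036)&(a<.127)&(P[:,2]>.118)&(P[:,2]<.16)
    for lo in np.arange(.036,.127,.012):
        k=m&(a>=lo)&(a<lo+.012)
        if k.sum()>3: print(c,round(lo,3),k.sum(),'z max/med',P[k,2].max().round(4),np.median(P[k,2]).round(4),'lat',np.round([b[k].min(),b[k].max(),b[k].mean()],4))
E
```

```text
scene 0.036 11 z max/med 0.137 0.1356 lat [-0.0075 -0.001  -0.004 ]
scene 0.048 29 z max/med 0.141 0.1374 lat [-0.0084  0.0014 -0.0045]
scene 0.06 35 z max/med 0.1411 0.1363 lat [-0.0084  0.0037 -0.0046]
scene 0.072 31 z max/med 0.1397 0.1373 lat [-0.0087  0.0026 -0.0044]
scene 0.084 32 z max/med 0.1413 0.137 lat [-0.0086  0.0014 -0.0046]
scene 0.096 34 z max/med 0.14 0.1374 lat [-0.0086  0.0027 -0.004 ]
scene 0.108 32 z max/med 0.1425 0.1375 lat [-0.0081  0.0032 -0.0048]
scene 0.12 18 z max/med 0.1409 0.1372 lat [-0.0087  0.0017 -0.0045]
top 0.036 14 z max/med 0.1411 0.1365 lat [-0.004   0.0032 -0.0002]
top 0.048 31 z max/med 0.1415 0.1374 lat [-0.007   0.0053 -0.0002]
top 0.06 28 z max/med 0.1417 0.1382 lat [-0.0057  0.0049  0.    ]
top 0.072 32 z max/med 0.1403 0.1381 lat [-0.0064  0.0053  0.0001]
top 0.084 31 z max/med 0.142 0.1381 lat [-0.0065  0.005   0.0001]
top 0.096 28 z max/med 0.1424 0.1375 lat [-0.006   0.0052 -0.0001]
top 0.108 15 z max/med 0.1422 0.137 lat [-0.0057  0.0055 -0.001 ]
```

```bash
python3 - <<'E'
from h import *
ax=np.array([.5892,-.0092]); u=np.array([np.cos(np.radians(109)),np.sin(np.radians(109))]); n=np.array([-u[1],u[0]])
s=env.sense(); F0=np.array(s['wrist_force']); z=.131; R=rotd(np.radians(109)); log=[]
d=.150
while d>.0571:
    d-=.006 if d>.07 else .003
    p=ax+u*d; env.movel([p[0],p[1],z],R,rate=.06); s=env.sense(); F=np.array(s['wrist_force'])-F0
    e=np.array(s['ee_pos'])[:2]-ax
    log.append((round(d,3),round(float(e@u),4),round(float(e@n),4),*[round(float(x),1) for x in (F[:2]@u,F[:2]@n,F[2])]))
    if np.linalg.norm(F)>18: print('STOP'); break
for l in log: print(l)
st()
E
```

```text
(0.144, 0.1432, 0.0, 0.2, -0.8, 0.8)
(0.138, 0.1373, 0.0, -0.3, -1.0, 0.5)
(0.132, 0.1314, 0.0, -0.4, -0.6, 1.1)
(0.126, 0.1254, 0.0, 0.2, -1.0, 0.4)
(0.12, 0.1194, 0.0, -0.6, 0.4, 0.8)
(0.114, 0.1134, 0.0, -0.5, -0.6, 0.7)
(0.108, 0.1074, 0.0, 0.0, -1.3, 0.3)
(0.102, 0.1014, 0.0, 0.7, 0.0, 0.3)
(0.096, 0.0954, 0.0, -0.7, -0.3, 0.8)
(0.09, 0.0894, 0.0001, 0.0, -1.0, 0.8)
(0.084, 0.0834, 0.0001, 0.5, -0.1, -0.4)
(0.078, 0.0774, 0.0, -0.3, -1.4, 0.8)
(0.072, 0.0714, 0.0, -0.6, -0.2, 0.6)
(0.066, 0.0654, 0.0, -0.8, -1.2, 0.7)
(0.063, 0.0628, 0.0, -1.2, -0.6, 0.7)
(0.06, 0.0598, 0.0, -0.0, 0.5, 1.2)
(0.057, 0.0567, 0.0, -0.7, 0.0, -0.4)
t 49.67 tcp [0.5707 0.0444 0.131 ] F [-0.4 -0.7 -2.3] M [ 0.06 -0.1   0.03] w 0.0253 q [ 0.398  0.553 -0.7    1.831  0.44   0.918 -0.172]
```

```bash
python3 - <<'E'
from h import *
ax=np.array([.5892,-.0092]); u=np.array([np.cos(np.radians(109)),np.sin(np.radians(109))])
R=rotd(np.radians(109)); d=.057
F0=np.array(env.sense()['wrist_force'])
while d>.0535:
    d-=.001; p=ax+u*d; env.movel([p[0],p[1],.131],R,rate=.03); s=env.sense(); F=(np.array(s['wrist_force'])-F0)[:2]@u; print(round(d,3),round((np.array(s['ee_pos'])[:2]-ax)@u,4),round(F,1))
    if abs(F)>4: break
save('scene','s7'); save('top','t7')
for c in ['scene','top']:
  for n in ['pin','pin_eye','pin_mid','cross_hole']:
    print(c,n,[(round(r['score'],2),np.round(r['at'],4)) for r in tip_of(c,n)[:2]])
I=cv2.imread('pics/s7.png')[130:270,250:430];cv2.imwrite('pics/s7c.png',cv2.resize(I,None,fx=4,fy=4,interpolation=cv2.INTER_CUBIC))
st()
E
```

```text
0.056 0.056 0.0
0.055 0.0553 2.1
0.054 0.0552 4.4
scene pin [(0.73, array([0.5756, 0.0228, 0.1261]))]
scene pin_eye [(0.54, array([0.5694, 0.0416, 0.1379]))]
scene pin_mid [(0.47, array([ 0.5894, -0.0142,  0.1343]))]
scene cross_hole [(0.73, array([ 0.5879, -0.0095,  0.137 ])), (0.51, array([ 0.5907, -0.013 ,  0.1344]))]
top pin []
top pin_eye []
top pin_mid []
top cross_hole [(0.24, array([ 0.6801, -0.3141,  0.0048]))]
t 50.92 tcp [0.5713 0.043  0.131 ] F [-2.1  5.  -0.5] M [ 1.17  0.37 -0.08] w 0.0252 q [ 0.401  0.554 -0.701  1.83   0.439  0.919 -0.167]
```

View pics/s7c.png

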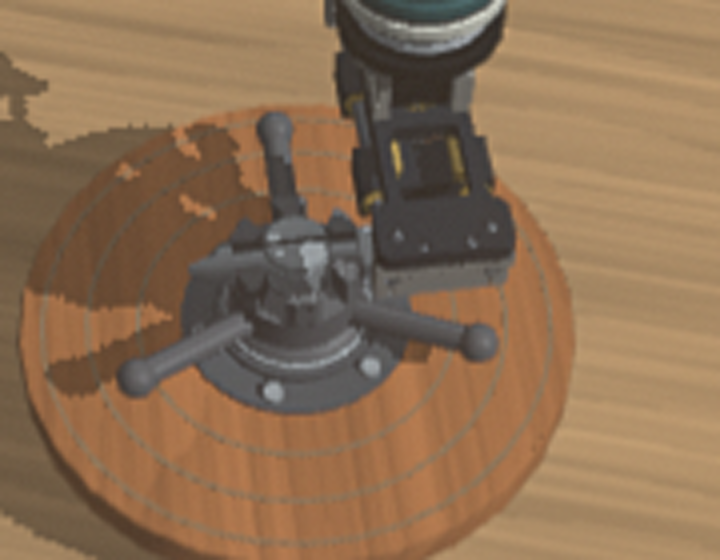

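```bash
python3 - <<'E'
from h import *
ax=np.array([.5892,-.0092]); u=np.array([np.cos(np.radians(109)),np.sin(np.radians(109))])
R=rotd(np.radians(109)); p=ax+u*.0562
env.movel([p[0],p[1],.131],R,rate=.03); st()
effector.release(); s=st()
env.movel([p[0],p[1],.25],R,rate=.2)
p=ax+u*.04; env.reach([p[0],p[1],.25],R); env.pause(.05)
pose,_,d=look('w8'); save('scene','s8'); st()
for c in ['wrist','scene']:
  for n in ['pin','pin_eye','pin_mid','cross_hole','nut','nut_arm']:
    print(c,n,[(round(r['score'],2),np.round(r['at'],4)) for r in tip_of(c,n)[:2]])
arms('w8')
n=np.array([-u[1],u[0]])
P,_,_=cloud('wrist',d,pose); q=P[:,:2]-ax; a=q@u; b=q@n
m=(abs(b)<.016)&(abs(a)<.1)&(P[:,2]>.128)&(P[:,2]<.146); print('ends along hole',a[m].min(),a[m].max())
for lo in [-.056,-.045,-.034,.033,.045,.06,.07]:
    k=m&(a>lo)&(a<lo+.011); print(lo,k.sum(),np.median(P[k,2]).round(4) if k.any() else '',b[k].min().round(4) if k.any() else '',b[k].max().round(4) if k.any() else '')
I=cv2.imread('pics/w8.png'); cv2.imwrite('pics/w8c.png',cv2.resize(I[100:290,190:430],None,fx=3.2,fy=3.2,interpolation=cv2.INTER_CUBIC))
E
```

```text
t 51.17 tcp [0.5712 0.0431 0.131 ] F [ 0.7  0.4 -1.7] M [ 0.2  -0.02  0.05] w 0.0254 q [ 0.399  0.553 -0.7    1.831  0.441  0.919 -0.171]
t 52.23 tcp [0.5709 0.0439 0.131 ] F [0.3 0.3 0.2] M [ 0.03 -0.04  0.04] w 0.0915 q [ 0.398  0.553 -0.701  1.831  0.44   0.919 -0.171]
t 53.38 tcp [0.5757 0.0292 0.2493] F [-0.3 -0.2  0.4] M [-0.05 -0.1   0.  ] w 0.0915 q [ 0.484  0.427 -0.77   1.712  0.323  1.136 -0.048]
wrist pin [(0.68, array([0.5756, 0.0203, 0.1237]))]
wrist pin_eye [(0.8, array([0.5759, 0.0457, 0.1266]))]
wrist pin_mid []
wrist cross_hole []
wrist nut [(0.89, array([ 0.5879, -0.0107,  0.0936]))]
wrist nut_arm [(0.57, array([ 0.6523, -0.0687,  0.1122]))]
scene pin [(0.86, array([0.5744, 0.0211, 0.1237])), (0.44, array([ 0.5866, -0.0131,  0.0781]))]
scene pin_eye [(0.76, array([0.5725, 0.045 , 0.1295]))]
scene pin_mid [(0.67, array([ 0.5909, -0.0088,  0.1332])), (0.53, array([ 0.677 , -0.3146, -0.0023]))]
scene cross_hole [(0.75, array([ 0.5872, -0.0092,  0.135 ]))]
scene nut [(0.97, array([ 0.586 , -0.0093,  0.0927]))]
scene nut_arm [(0.76, array([ 0.657 , -0.0627,  0.1106])), (0.32, array([ 0.5881, -0.0123,  0.0942]))]
spindle [ 0.58870825 -0.00887829] 16.8436279296875 [ 0.58840815 -0.0079678   0.14826715]
line 82 -71.053635
[(70, 80), (75, 369), (80, 411), (85, 35), (90, 13), (95, 122), (100, 130), (105, 75), (110, 93), (115, 154), (120, 18), (185, 1), (190, 252), (195, 255), (200, 92), (205, 4), (320, 5), (325, 13)]
arm angle mod120 (mean) 85.20564670707991
arm 85.2 1164 mid 87.26 [ 1.6  2.1  2.4  4.1  4.1  4.1 -6.  -6.1 -6. ]
arm 205.2 604 mid 197.64 [ -7.3  -7.6  -7.6  -7.1  -7.1  -7.3 -10.6 -10.1 -10.3]
ends along hole -0.054184054161952315 0.07931494047467282
-0.056 48 0.1417 -0.005 0.0034
-0.045 104 0.1422 -0.006 0.0045
-0.034 233 0.1415 -0.0152 0.0157
0.033 271 0.1353 -0.0138 0.0123
0.045 178 0.1339 -0.0137 0.0121
0.06 185 0.1326 -0.0136 0.012
0.07 267 0.1317 -0.0136 0.0119
```

View pics/w8c.png

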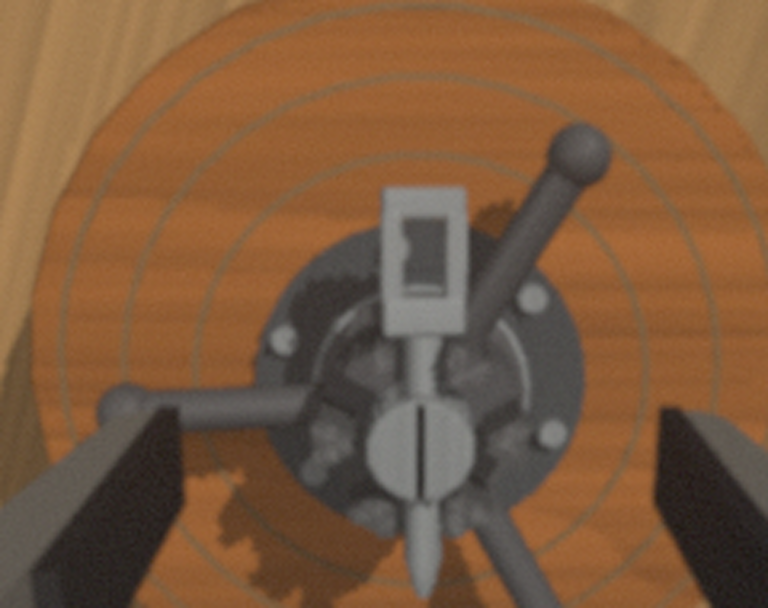

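View pics/s8.png

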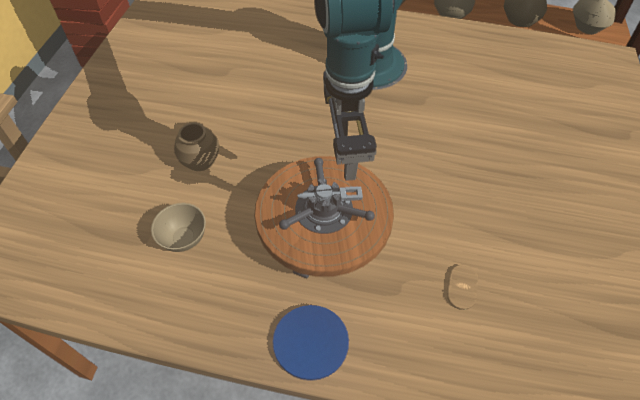

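```bash
python3 - <<'E'
from h import *
workorder.finish_job(); st()
E
```

```text
the job is handed in; nothing more can be done
the job is handed in; nothing more can be done
```

The bearing is set, the locking pin is home and released, and I handed the job in at about 53 s of the 72 s allowed. No verdict was reported.

- **Running down:** I pushed the nut clockwise about 1.35 turns with closed fingers. The force was 3–5 N while it turned and rose to about 20 N when it met the washer, well under the 80 N limit.
- **Easing back:** I gripped one arm and turned the nut back 12.6°. The wrist camera then showed the slots in line with the scribed mark to within about 0.2°. That puts the nut about 0.2 mm above its stop.
- **Pin:** I gripped it by the eye and slid it in with almost no resistance until its shoulder touched the crown at about 4 N. I then eased it back about 1 mm and released it.

**Last checks:**
- The pin passes through both slots, and its middle is about 3 mm from the hole centre (limit 7 mm).
- The pin sagged in the hole's clearance when I let go. It tilts 0.09–0.10 rad by depth reading, and the hole's clearance should allow about 0.088 rad. The limit is 0.12 rad, so this is the thinnest margin.
- The gripper is clear above everything, and the jar, bowl and rib look undisturbed in the last picture.

**One check failed:** my last automatic reading of the nut's arm angle gave 85° instead of 79°. The pin's eye was being counted as part of an arm, so I dropped that number. The raw data still put that arm near 79–80°, and the seated pin holds the nut in place.

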